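# Hold the transmit key with the sample between the horns

### The job

Stand the square sample plate on the bench midway between the mouths of the two horn antennas, centred on the line that joins them and with its broad faces square to the horns, and let go of it. Only then press down the sprung hand lever on the key box with the fingers to half of its travel and keep it there: the program finishes while still holding the lever half down. Do not tip the sample over, and leave the round sample, the beaker and the jar where they are.

Things in the scene. Friction and masses are not known exactly. Their poses are not given: they have to be found in the camera images.
- square_sample: the sample to place: white square plate, 20 mm thick, 90 mm wide, upright in a grey foot 60 x 100 x 12 mm with a collar 34 x 70 mm up to 21 mm height; above that the plate is bare, to be gripped across its thickness from above. Total height 108 mm, about 0.32 kg. Origin: centre of the foot's underside. x = normal of the broad faces (both alike), y = along the plate's width, z up.
- round_sample: bystander: a white round disc 90 mm across, 20 mm thick, in the same kind of grey foot (60 x 100 x 12 mm), total height 108 mm. Origin: centre of the foot's underside; x = normal of the disc's faces, z up. Either of the two samples may stand in either place.
- mouth_right (a point): centre of the mouth of the right-hand (smaller y) horn: an aluminium cone 90 mm across at the mouth, axis 75 mm above the bench, on a round foot 90 mm across centred 75 mm behind the mouth. y axis points along the horn axis to the other mouth, 280 mm away; z up. Both horns are fixed to the bench, 120 mm high, and reach 145 mm back from the mouths.
- mouth_left (a point): centre of the mouth of the left-hand (larger y) horn antenna, same size and height, facing the right-hand horn; its frame has the same axes as that of mouth_right.
- keybox: grey key box fixed to the bench, 170 (x) x 100 (y) x 60 mm high, carrying the hand lever on its top. Origin: centre of the underside; x runs from the lever's paddle end towards its hinge end, z up.
- hinge (a point): point on the lever's hinge axis (along the box's y), 72 mm above the bench, 60 mm towards +x from the box's centre.
- paddle (a point): centre of the top of the white paddle (46 mm long, 50 mm wide, 10 mm thick) at the free end of the steel lever, 110 mm from the hinge. Released, it stands about 108 mm above the bench and the lever slopes up 16 degrees from the hinge; half pressed the paddle is 15 mm lower, at the bottom stop 30 mm lower, with the lever level.
- lever (a joint): angle of the hand lever: 0 rad released (up), 0.28 rad at the bottom stop, 0.14 rad at half travel. Springs back when let go. Pressing at the paddle takes about 4 N to start, 6.5 N at half and 9 N at the stop.
- beaker: bystander: glass beaker 64 mm across, 85 mm high. Origin: centre of the underside.
- jar: bystander: small jar 44 mm across, 60 mm high, between the key box and the right-hand horn. Origin: centre of the underside.
Mind the look-alikes: they are no part of the job. What is shaped like the square_sample but purple or red is not meant. Of the things shaped like the keybox, the grey one is meant.

How it is judged:
On the way, in this order (a step that is already met when the one before it is completed fails the run):
1. the square sample stands released midway between the horn mouths, square to them, the lever still up (y of square_sample in the frame of mouth_right between 0.125 and 0.155 m and x of square_sample in the frame of mouth_right between -0.015 and 0.015 m and angle between the x axis of square_sample and the y axis of mouth_right, either way round below 0.14 rad and angle between square_sample's own z axis and vertical below 0.06 rad and height (world z) of square_sample below 0.004 m and linear speed of square_sample below 0.02 m/s and contact force between each of the arm, the fingers and square_sample below 0.1 N and value of joint lever below 0.05 rad), for 0.3 s.
2. the lever is held half down by the fingers (value of joint lever between 0.095 and 0.185 rad and contact force between the fingers and keybox above 2.5 N), for 0.3 s.
At the end, for the whole second after the job is handed in: Square sample upright on the bench, released, at rest, within 15 mm of the midpoint between the mouths along and across their axis, faces square to it within 8 degrees; the fingers hold the lever still at half travel, 0.095 to 0.185 rad (5 mm either way at the paddle), with over 2.5 N (all of step 2 and y of square_sample in the frame of mouth_right between 0.125 and 0.155 m and x of square_sample in the frame of mouth_right between -0.015 and 0.015 m and angle between the x axis of square_sample and the y axis of mouth_right, either way round below 0.14 rad and angle between square_sample's own z axis and vertical below 0.06 rad and height (world z) of square_sample below 0.004 m and linear speed of square_sample below 0.02 m/s and contact force between each of the arm, the fingers and square_sample below 0.1 N and velocity of joint lever between -0.1 and 0.1 rad/s); the arm keeps its last pose, push and grip.
It fails at once if the lever is pressed while the square sample is not standing between the horns (more than 40 mm off the midpoint, or held) (value of joint lever above 0.06 rad and (y of square_sample in the frame of mouth_right below 0.1 m or y of square_sample in the frame of mouth_right above 0.18 m or x of square_sample in the frame of mouth_right above 0.04 m or x of square_sample in the frame of mouth_right below -0.04 m or contact force between the fingers and square_sample above 0.5 N)).
It fails at once if the square sample is tipped over (angle between square_sample's own z axis and vertical above 0.6 rad).
It fails at once if a bystander is moved by more than 20 mm or tipped (distance of any of round_sample, beaker, jar from where it was at the start of the episode above 0.02 m or angle between any of round_sample, beaker, jar's own z axis and vertical above 0.4 rad).
It also fails if it takes over 51 s, if anything falls off the work surface, if the arm or the gripper's body presses on something with over 40 N, if the wrist force passes 120 N, or if a joint passes its speed limit or range.

### The arm

A 6-joint arm with a two-finger parallel gripper is mounted at the origin on the work surface. World frame = base frame: x ahead of the robot, y to its left, z up, the work surface at z = 0. Lengths are in m, angles in rad, forces in N, time in s.
With the tool pointing down it reaches from about 0.25 to 0.775 m from the base axis. Payload 4 kg.
Tool frame: the origin (TCP) lies midway between the tips of the shut fingers; the grasp point (between the pads) lies 19 mm behind it; z points along the fingers, y is the direction in which the jaws open and shut (so a half turn about z gives the same grasp; the last joint's range is limited). The gripper opens to 94 mm and grips with 3 to 60 N. Pads are 16 mm wide; open, the fingers measure 119 mm over their backs; the gripper's body (75 mm by 177 mm) begins 78 mm behind the grasp point.
Start: joints at [1.081, 0.087, 1.371, -0, 1.684, -0.103], TCP at [0.207, 0.509, 0.184] pointing down, gripper open.
Joint ranges: [-3.1, 3.1], [-0.76, 2.03], [0.27, 2.55], [-1.08, 4.22], [0.17, 2.65], [-2.57, 2.57]. Speed limits (rad/s): [2.79, 2.79, 3.14, 3.14, 3.14, 3.14].

### API

Orientations are given as [roll, pitch, yaw] about the fixed x, y, z axes, in that order (R = Rz(yaw) Ry(pitch) Rx(roll)).
In Python, from plant import robot, vision, order gives the robot as it stands.
- The arm moves only by the shell command python3 -m pendant 'ROWS' [FORCE]. ROWS is JSON, a list of rows, each a list of 3 entries, a list of its own where there are three numbers: the gripper command: -1 is shut, 1 is fully open, values between are in proportion, then the shift along the tool's x, y, z in m, then the turn, a rotation vector about the tool's x, y, z in degrees. In form: [[gripper, [x, y, z], [rx, ry, rz]], ...]. A call has 1 to 20 rows; each row is the pose to reach, as a shift and turn from the pose commanded when the call began, along the tool's axes at that moment; what a row does not reach only later rows make up. A row lasts 1/10 s, in which the tool goes at most 50 mm and 8.59 degrees, less where a joint would pass 70% of its speed; a pose out of reach is approached as far as the arm can. A call with a gripper value outside its range is refused whole. The fingers move at their own pace and stop on an object; FORCE is the grip in N (left out, the last holds). Time passes only in rows, so rows that repeat a pose let the fingers close. It gives the time, the measured TCP pose, the force and the opening at its end, in the units of the state.
- robot.read_state(): the state, without advancing time (a new reading comes with each control period).
- vision.get_image(name): name is "scene" or "top"; returns (picture, depth): 400x640x3 uint8, blue, green, red; 400x640 float32, m along the optical axis (not along the pixel's ray), 0 where there is no reading.
- vision.camera_params(name): a dict with "camera_matrix" (3x3 intrinsics, pixels), "R" (3x3) and "t" (3): a world point X has camera coordinates R X + t. Camera axes: x right, y down, z forward; pixel columns grow to the right and rows downward; lengths in m; the calibration is good to about 2 mm. A picture is of the moment at which its call begins. camera_params takes no time and is no camera call.
- order.hand_in(): hands the job in, once; it reports no verdict.
The state is a dict: "clock": time; "joints": joint angles; "joint_vel": joint speeds; "tau": joint torques, N m; "eef_pos": TCP position; "tcp_rot": TCP orientation; "ft_force": force on the tool from outside, world axes, zero at the start; "wrist_torque": the same for the moment, N m; "finger_gap": finger opening in m.
Only numpy, scipy, OpenCV 4.12 (cv2) and the standard library are available. Lean on these libraries where they do the work, as an engineer would, in place of code of your own. Each camera call takes 0.05 s, during which the arm holds its last target. There are 200 camera calls.

## Working session

There is one attempt and no reset: what is moved stays moved. The work goes in short steps, Python scripts to look and compute and a shell command to move; the robot and the scene stay as the last step left them, time stands still between calls to the robot, and variables do not carry over. Pictures are saved under pics/ and viewed, about 8 in all and at most 12, crops included, and the job is handed in when it is done.

```bash
mkdir -p pics; ls; python3 - <<'E'
from plant import robot, vision
import cv2,numpy as np
print(robot.read_state())
for n in("scene","top"):
    p,d=vision.get_image(n); cv2.imwrite(f"pics/{n}0.png",p); np.save(f"pics/{n}0.npy",d)
    print(n,vision.camera_params(n))
E
```

```text
pics
{'clock': 0.0, 'joints': array([ 1.08090315e+00,  8.79594371e-02,  1.37221103e+00, -1.44727358e-05,
        1.68360272e+00, -1.03133772e-01]), 'joint_vel': array([ 1.60284742e-03, -1.51121687e-05, -2.87212202e-04,  1.68779064e-03,
       -2.19602238e-04,  2.14594808e-03]), 'tau': array([ 2.73515470e-04, -3.40177453e+01, -3.02431548e+01,  7.16200517e-02,
        3.29431356e-02, -1.60956047e-04]), 'eef_pos': array([0.20720434, 0.50884627, 0.18282374]), 'tcp_rot': array([-3.13942222e+00, -2.10180244e-04,  2.75483141e+00]), 'ft_force': array([ 0.05197021, -0.11538395,  0.16092355]), 'wrist_torque': array([ 0.02668223,  0.00630645, -0.01248181]), 'finger_gap': 0.09375802828710525}
scene {'camera_matrix': array([[401.49235483,   0.        , 317.72144426],
       [  0.        , 401.49235483, 195.5689873 ],
       [  0.        ,   0.        ,   1.        ]]), 'R': array([[ 0.06430656,  0.99777962, -0.0173351 ],
       [ 0.62348272, -0.05373452, -0.7799884 ],
       [-0.77918802,  0.03935023, -0.62555383]]), 't': array([ 0.02774363, -0.23589287,  1.77502085])}
top {'camera_matrix': array([[416.04110048,   0.        , 318.45268476],
       [  0.        , 416.04110048, 202.84431345],
       [  0.        ,   0.        ,   1.        ]]), 'R': array([[-0.06884858, -0.99761795, -0.00427716],
       [-0.97739015,  0.06831053, -0.20010539],
       [ 0.19992091, -0.00959652, -0.97976504]]), 't': array([-0.02695818,  0.50514536,  1.41045131])}
```

View pics/scene0.png

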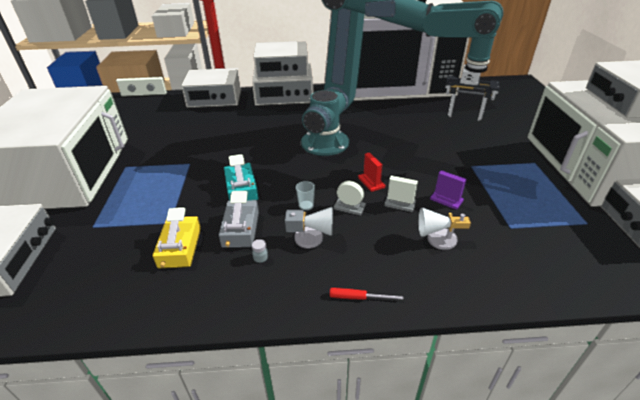

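View pics/top0.png

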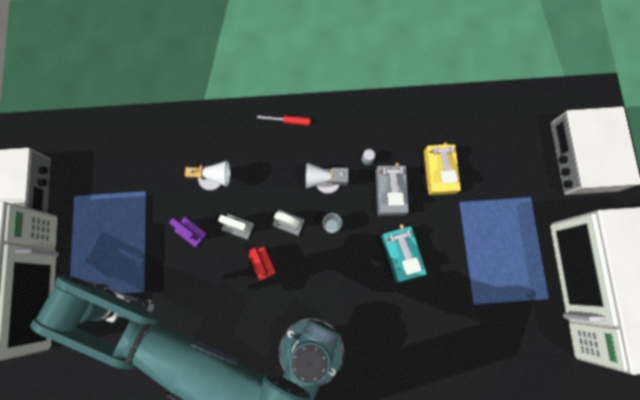

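Seen: white candidates are the square plate at scene (402,192) / top (237,225) and the round disc at scene (350,195) / top (289,220). The purple (449,188) and red (373,170) plates are look-alikes. Of the key boxes (grey scene (240,220) / top (392,190), teal (240,178), yellow (178,242)) the grey one is meant. Next: confirm in a crop and measure from depth.

```bash
cat > h.py <<'E'
import numpy as np,cv2
from plant import robot,vision
def cloud(n,d):
    c=vision.camera_params(n);K=c["camera_matrix"]
    v,u=np.mgrid[:d.shape[0],:d.shape[1]]
    P=np.stack([(u-K[0,2])/K[0,0]*d,(v-K[1,2])/K[1,1]*d,d],-1)
    W=(P-c["t"])@c["R"]; W[d==0]=np.nan
    return W
def proj(n,X):
    c=vision.camera_params(n);p=c["camera_matrix"]@(c["R"]@np.array(X)+c["t"]);return p[:2]/p[2]
E
python3 - <<'E'
from h import *
t=cv2.imread("pics/top0.png");s=cv2.imread("pics/scene0.png")
a=cv2.resize(t[150:240,180:420],(800,300),interpolation=cv2.INTER_CUBIC)
b=cv2.resize(s[160:250,220:460],(800,300),interpolation=cv2.INTER_CUBIC)
cv2.imwrite("pics/crop1.png",np.vstack([a,b]))
for n in("top","scene"):
    W=cloud(n,np.load(f"pics/{n}0.npy"))
    for name,(u0,v0,u1,v1) in dict(top=dict(sq=(215,208,258,242),rd=(270,203,308,238),hl=(180,155,234,195),hr=(302,155,352,195),box=(370,155,412,218),jar=(360,145,376,166),bk=(320,210,345,236)),
      scene=dict(sq=(384,172,420,212),rd=(333,176,367,216),hl=(415,200,472,250),hr=(284,200,336,250),box=(218,188,260,250),jar=(250,238,270,264),bk=(295,178,317,212)))[n].items():
        p=W[v0:v1,u0:u1].reshape(-1,3);p=p[np.isfinite(p[:,0])];p=p[p[:,2]>.006]
        zt=np.percentile(p[:,2],98);q=p[p[:,2]>zt-.012]
        r=cv2.minAreaRect((q[:,:2]*1000).astype(np.float32))
        print(n,name,len(p),"x",p[:,0].min().round(3),p[:,0].max().round(3),"y",p[:,1].min().round(3),p[:,1].max().round(3),"ztop",zt.round(3),"toprect",np.round(r[0],1),np.round(r[1],1),round(r[2],1))
E
```

```text
top sq 541 x 0.395 0.512 y 0.162 0.312 ztop 0.113 toprect [446.8 232.8] [89.8 20.3] 65.6
top rd 510 x 0.391 0.523 y -0.021 0.115 ztop 0.109 toprect [448.4  50.1] [60.3 20.7] 67.0
top hl 878 x 0.569 0.722 y 0.242 0.439 ztop 0.118 toprect [629.1 313.7] [123.5  64.7] 85.5
top hr 934 x 0.54 0.692 y -0.191 -0.012 ztop 0.117 toprect [581.1 -91.9] [140.2  67.3] 76.7
top box 1566 x 0.437 0.676 y -0.417 -0.253 ztop 0.113 toprect [ 492.4 -322.6] [50.4 51.2] 86.9
top jar 153 x 0.644 0.712 y -0.282 -0.232 ztop 0.066 toprect [ 665.4 -254.2] [36.1 38.6] 85.4
top bk 217 x 0.391 0.477 y -0.152 -0.068 ztop 0.09 toprect [ 427.2 -102.9] [60.5 60.5] 39.8
scene sq 821 x 0.347 0.497 y 0.182 0.292 ztop 0.11 toprect [448.8 235.2] [89.2 26.9] 65.0
scene rd 787 x 0.276 0.499 y 0.0 0.138 ztop 0.108 toprect [450.3  56.3] [61.8 24.2] 62.2
scene hl 1407 x 0.443 0.682 y 0.252 0.459 ztop 0.115 toprect [645.9 311. ] [128.6  63. ] 73.3
scene hr 1458 x 0.409 0.644 y -0.169 0.006 ztop 0.116 toprect [593.2 -87. ] [133.5  60.3] 78.9
scene box 1957 x 0.368 0.687 y -0.377 -0.246 ztop 0.112 toprect [ 493.7 -318.6] [49.8 54.4] 88.3
scene jar 297 x 0.592 0.689 y -0.283 -0.229 ztop 0.063 toprect [ 667.2 -249.8] [38.4 36.3] 3.7
scene bk 435 x 0.391 0.574 y -0.135 -0.07 ztop 0.1 toprect [ 493.2 -101.9] [ 49.5 162.8] 83.9
```

View pics/crop1.png

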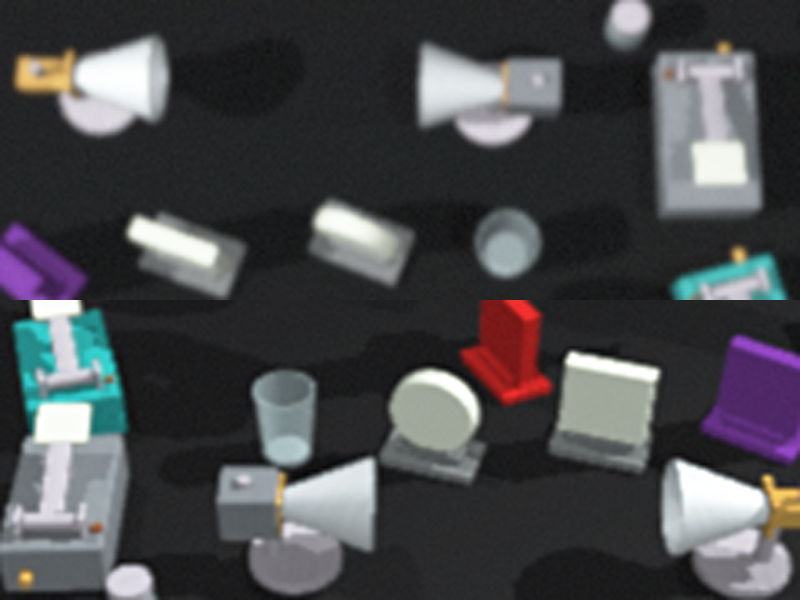

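Confirmed: the square white plate (crop bottom (610,405), top (180,240)) is the target; the round disc is its right-hand neighbour. The horn mouths are at crop-top (425,85) and (164,80). Next: fit the horn axis.

```bash
python3 - <<'E'
from h import *
from scipy.optimize import least_squares
def ray(n,u,v,z):
    c=vision.camera_params(n);K=c["camera_matrix"];C=-c["R"].T@c["t"]
    d=c["R"].T@np.linalg.solve(K,[u,v,1]);return C+d*(z-C[2])/d[2]
R=[ray("top",307.5,162.9,.075),ray("top",307.5,188.1,.075)];L=[ray("top",229.5,161.1,.075),ray("top",228.9,186.6,.075)]
mr,ml=np.mean(R,0),np.mean(L,0);print("rays",R,L,mr,ml,np.linalg.norm(ml-mr))
for use in(("top",),("scene",),("top","scene")):
    pts=[]
    for n in use:
        W=cloud(n,np.load(f"pics/{n}0.npy")).reshape(-1,3);pts.append(W[np.isfinite(W[:,0])])
    P=np.vstack(pts);P=P[(P[:,2]>.035)&(P[:,2]<.125)]
    m=(mr+ml)/2;x=np.array([m[0],m[1],np.arctan2(*(ml-mr)[[1,0]]),.38,.38,.075])
    def res(x,p,sel=False):
        a=np.array([np.cos(x[2]),np.sin(x[2])]);q=p[:,:2]-x[:2];s=q@a;t=q@[-a[1],a[0]]
        b=np.abs(s)-.14;r=np.hypot(t,p[:,2]-x[5])
        if sel:return (b>.004)&(b<.06)&(abs(r-.045+.38*b)<.02)
        return (r-.045+x[3]*b)
    for i in range(4):
        p=P[res(x,P,True)]
        x[4]=.38;f=least_squares(res,x,args=(p,),loss="soft_l1",f_scale=.003);x=f.x
    print(use,len(p),x.round(4),"axis deg",np.degrees(x[2]).round(2),"rms",np.sqrt(np.mean(f.fun**2)).round(4))
E
```

```text
rays [array([ 0.64316034, -0.03304799,  0.075     ]), array([ 0.55206075, -0.02724301,  0.075     ])] [array([0.66907749, 0.241189  , 0.075     ]), array([0.5765677 , 0.24569633, 0.075     ])] [ 0.59761055 -0.0301455   0.075     ] [0.6228226  0.24344266 0.075     ] 0.2747473939344905
('top',) 629 [0.6128 0.1127 1.4734 0.3964 0.38   0.0764] axis deg 84.42 rms 0.0025
('scene',) 827 [0.6125 0.1151 1.4686 0.3898 0.38   0.0762] axis deg 84.15 rms 0.0021
('top', 'scene') 1477 [0.6127 0.1144 1.4689 0.3947 0.38   0.0763] axis deg 84.16 rms 0.0024
```

```bash
cat >> h.py <<'E'
from scipy.spatial.transform import Rotation as Ro
def go(pos,yawdeg,s=None):
    s=s or robot.read_state();R=Ro.from_euler("xyz",s["tcp_rot"]);T=Ro.from_euler("xyz",[180,0,yawdeg],degrees=True)
    print("shift",R.inv().apply(np.array(pos)-s["eef_pos"]).round(4),"turn",(R.inv()*T).as_rotvec(degrees=True).round(2))
E
python3 -c "
from h import *
go([.4475,.234,.183],65.5)"
python3 -m pendant '[[1,[-0.326,-0.164,0],[0,0,92.2]],[1,[-0.326,-0.164,0],[0,0,92.2]],[1,[-0.326,-0.164,0],[0,0,92.2]],[1,[-0.326,-0.164,0],[0,0,92.2]],[1,[-0.326,-0.164,0],[0,0,92.2]],[1,[-0.326,-0.164,0],[0,0,92.2]],[1,[-0.326,-0.164,0],[0,0,92.2]],[1,[-0.326,-0.164,0],[0,0,92.2]],[1,[-0.326,-0.164,0],[0,0,92.2]],[1,[-0.326,-0.164,0],[0,0,92.2]],[1,[-0.326,-0.164,0],[0,0,92.2]],[1,[-0.326,-0.164,0],[0,0,92.2]],[1,[-0.326,-0.164,0],[0,0,92.2]],[1,[-0.326,-0.164,0],[0,0,92.2]]]' 25
python3 - <<'E'
from h import *
go([.4475,.234,.066],65.5)
p,d=vision.get_image("scene");q,_=vision.get_image("top")
cv2.imwrite("pics/s1.png",np.hstack([cv2.resize(p[100:240,330:490],(400,350)),cv2.resize(q[150:290,160:320],(400,350))]))
E
```

```text
shift [-3.262e-01 -1.640e-01  2.000e-04] turn [-1.000e-01  8.000e-02  9.234e+01]
clock: 1.5
eef_pos: [0.4474, 0.2346, 0.1838]
tcp_rot: [-3.141, 0.0, 1.147]
ft_force: [0.3, -0.4, 0.1]
finger_gap: 0.094
shift [-0.0004  0.0004  0.1178] turn [-0.02  0.01  0.24]
```

View pics/s1.png

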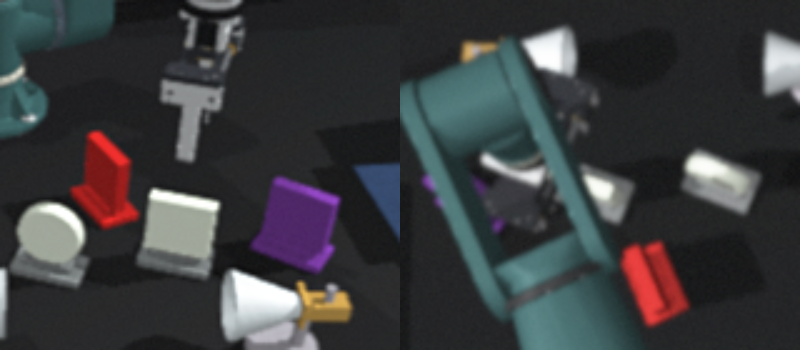

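The fingers (left panel, (187,150)) hang centred above the square plate (182,225). Now I descend and grip.

```bash
python3 -m pendant '[[1,[0,0,0.03],[0,0,0]],[1,[0,0,0.06],[0,0,0]],[1,[0,0,0.09],[0,0,0]],[1,[0,0,0.118],[0,0,0]],[1,[0,0,0.118],[0,0,0]],[1,[0,0,0.118],[0,0,0]],[-1,[0,0,0.118],[0,0,0]],[-1,[0,0,0.118],[0,0,0]],[-1,[0,0,0.118],[0,0,0]],[-1,[0,0,0.118],[0,0,0]],[-1,[0,0,0.118],[0,0,0]],[-1,[0,0,0.118],[0,0,0]],[-1,[0,0,0.118],[0,0,0]],[-1,[0,0,0.118],[0,0,0]],[-1,[0,0,0.118],[0,0,0]],[-1,[0,0,0.118],[0,0,0]]]' 25
python3 -c "
from h import *
s=robot.read_state();print(s['eef_pos'],s['finger_gap'],s['ft_force'])"
```

```text
clock: 3.2
eef_pos: [0.4472, 0.2346, 0.0658]
tcp_rot: [-3.141, 0.0, 1.146]
ft_force: [-0.3, 1.0, -3.8]
finger_gap: 0.0195
[0.44720978 0.23460614 0.0658066 ] 0.01951324861985686 [-0.26617178  1.00557447 -3.75976763]
```

```bash
python3 -m pendant '[[-1,[0,0,-0.01],[0,0,0]],[-1,[0,0,-0.03],[0,0,0]],[-1,[0,0,-0.06],[0,0,0]],[-1,[0,0,-0.1],[0,0,0]],[-1,[0,0,-0.14],[0,0,0]],[-1,[0,0,-0.17],[0,0,0]],[-1,[0,0,-0.18],[0,0,0]],[-1,[0,0,-0.18],[0,0,0]],[-1,[0,0,-0.18],[0,0,0]]]'
python3 -c "
from h import *
go([.611,.111,.246],-5.7)"
```

```text
clock: 4.1
eef_pos: [0.4468, 0.2342, 0.2438]
tcp_rot: [-3.139, 0.003, 1.146]
ft_force: [0.3, -0.0, -3.3]
finger_gap: 0.0198
shift [-0.0445  0.2004 -0.0025] turn [-3.000e-02  2.200e-01  7.133e+01]
```

```bash
python3 -m pendant '[[-1,[-0.002,0.01,0],[0,0,3]],[-1,[-0.006,0.026,0],[0,0,9]],[-1,[-0.01,0.044,0],[0,0,15]],[-1,[-0.014,0.062,0],[0,0,22]],[-1,[-0.018,0.08,0],[0,0,29]],[-1,[-0.022,0.1,0],[0,0,36]],[-1,[-0.026,0.12,0],[0,0,43]],[-1,[-0.031,0.14,0],[0,0,50]],[-1,[-0.036,0.16,0],[0,0,57]],[-1,[-0.04,0.178,0],[0,0,63]],[-1,[-0.043,0.192,0],[0,0,68]],[-1,[-0.0445,0.2,0],[0,0,71.3]],[-1,[-0.0445,0.2,0],[0,0,71.3]],[-1,[-0.0445,0.2,0],[0,0,71.3]],[-1,[-0.0445,0.2,0],[0,0,71.3]]]'
python3 - <<'E'
from h import *
go([.611,.111,.067],-5.7)
E
```

```text
clock: 5.6
eef_pos: [0.6106, 0.1119, 0.2448]
tcp_rot: [3.141, 0.002, -0.097]
ft_force: [-0.2, 0.5, -3.1]
finger_gap: 0.0199
shift [0.0009 0.0008 0.1778] turn [0.01 0.13 0.12]
```

```bash
python3 -m pendant '[[-1,[0,0,0.015],[0,0,0]],[-1,[0,0,0.045],[0,0,0]],[-1,[0,0,0.08],[0,0,0]],[-1,[0,0,0.115],[0,0,0]],[-1,[0,0,0.14],[0,0,0]],[-1,[0,0,0.158],[0,0,0]],[-1,[0,0,0.168],[0,0,0]],[-1,[0,0,0.168],[0,0,0]],[-1,[0,0,0.168],[0,0,0]],[-1,[0,0,0.168],[0,0,0]]]'
python3 - <<'E'
from h import *
p,d=vision.get_image("scene");q,e=vision.get_image("top")
np.save("pics/s2.npy",d);np.save("pics/t2.npy",e)
cv2.imwrite("pics/s2.png",np.vstack([cv2.resize(p[170:260,280:480],(660,297),interpolation=2),cv2.resize(q[140:230,170:370],(660,297),interpolation=2)]))
go([.611,.111,.067],-5.7)
E
```

```text
clock: 6.6
eef_pos: [0.6125, 0.1117, 0.08]
tcp_rot: [-3.141, -0.003, -0.099]
ft_force: [-0.6, -0.7, -3.2]
finger_gap: 0.0195
shift [-0.0013  0.0008  0.0127] turn [-0.04 -0.17  0.05]
```

View pics/s2.png

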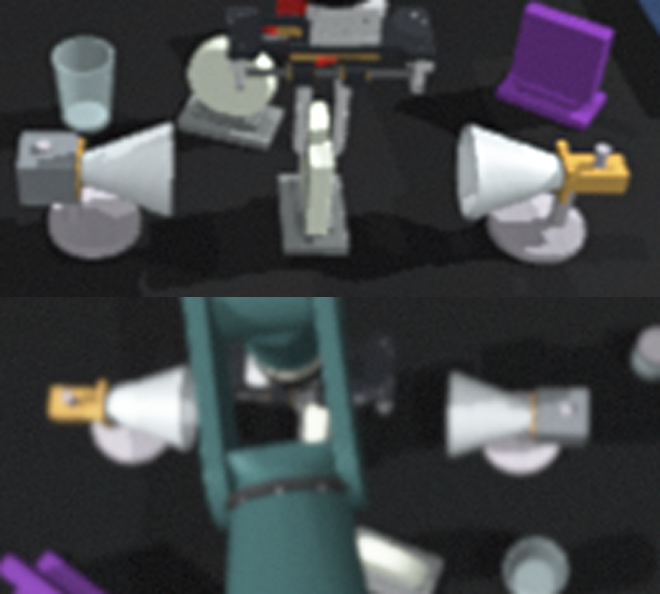

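The plate hangs just above the bench, at (318,180) between mouths at x≈172 and 465 (mid ≈ 318), square to the horns. Check the plate's in-hand offset by depth.

```bash
python3 - <<'E'
from h import *
W=cloud("scene",np.load("pics/s2.npy"))[195:250,355:395].reshape(-1,3);W=W[np.isfinite(W[:,0])]
a=np.radians(84.3);ax=np.array([np.cos(a),np.sin(a)]);w=np.array([np.sin(a),-np.cos(a)]) # w: +x across
q=W[:,:2]-[.6127,.113];s=q@ax;x=q@w
for lo,hi in((.035,.065),(.065,.1),(.1,.125),(.008,.03)):
    m=(W[:,2]>lo)&(W[:,2]<hi)&(abs(s)<.05)&(abs(x)<.08)
    print(lo,m.sum(),"across pct50,90,97",np.percentile(x[m],[50,90,97]).round(4),"along 3,50,97",np.percentile(s[m],[3,50,97]).round(4))
E
```

```text
0.035 89 across pct50,90,97 [0.0357 0.0454 0.0468] along 3,50,97 [-0.0148 -0.0074  0.016 ]
0.065 77 across pct50,90,97 [0.0444 0.0465 0.0471] along 3,50,97 [-0.0101 -0.0037  0.0089]
0.1 181 across pct50,90,97 [0.012  0.0448 0.0465] along 3,50,97 [-0.0183  0.0001  0.0173]
0.008 256 across pct50,90,97 [0.0272 0.05   0.0514] along 3,50,97 [-0.0291 -0.006   0.0292]
```

Centred within about 2 mm. Next I lower it to the bench.

```bash
python3 -m pendant '[[-1,[0,0,0.004],[0,0,0]],[-1,[0,0,0.008],[0,0,0]],[-1,[0,0,0.011],[0,0,0]],[-1,[0,0,0.013],[0,0,0]],[-1,[0,0,0.014],[0,0,0]],[-1,[0,0,0.014],[0,0,0]],[-1,[0,0,0.014],[0,0,0]]]'
```

```text
clock: 7.4
eef_pos: [0.6114, 0.1119, 0.0656]
tcp_rot: [-3.141, -0.001, -0.099]
ft_force: [-4.3, 1.2, 5.7]
finger_gap: 0.0197
```

```bash
python3 -m pendant '[[-0.5,[0,0,0],[0,0,0]],[-0.2,[0,0,0],[0,0,0]],[0,[0,0,0],[0,0,0]],[0,[0,0,0],[0,0,0]],[0,[0,0,0],[0,0,0]],[0,[0,0,-0.02],[0,0,0]],[0,[0,0,-0.05],[0,0,0]],[0,[0,0,-0.09],[0,0,0]],[0,[0,0,-0.13],[0,0,0]],[0,[0,0,-0.16],[0,0,0]],[0,[0,0,-0.16],[0,0,0]]]'
python3 -c "
from h import *
go([.58,-.05,.225],-5.7)"
```

```text
clock: 8.5
eef_pos: [0.614, 0.1117, 0.2307]
tcp_rot: [-3.139, -0.012, -0.099]
ft_force: [0.4, 0.7, 1.2]
finger_gap: 0.0467
shift [-0.0179  0.1643  0.0051] turn [-0.13 -0.67  0.04]
```

```bash
python3 -c "
from h import *
go([.493,-.32,.2],-5.7)"
```

```text
shift [-0.0782  0.4416  0.0288] turn [-0.13 -0.67  0.04]
```

```bash
python3 -m pendant '[[-1,[-0.004,0.02,0],[0,0,0]],[-1,[-0.011,0.06,0],[0,0,0]],[-1,[-0.018,0.1,0],[0,0,0]],[-1,[-0.025,0.14,0],[0,0,0]],[-1,[-0.032,0.18,0],[0,0,0]],[-1,[-0.039,0.22,0],[0,0,0]],[-1,[-0.046,0.26,0],[0,0,0]],[-1,[-0.053,0.3,0],[0,0,0]],[-1,[-0.06,0.34,0],[0,0,0]],[-1,[-0.067,0.38,0.01],[0,0,0]],[-1,[-0.074,0.42,0.02],[0,0,0]],[-1,[-0.078,0.441,0.03],[0,0,0]],[-1,[-0.078,0.441,0.03],[0,0,0]],[-1,[-0.078,0.441,0.03],[0,0,0]],[-1,[-0.078,0.441,0.03],[0,0,0]]]' 25
python3 - <<'E'
from h import *
go([.493,-.32,.13],-5.7)
p,d=vision.get_image("scene");q,e=vision.get_image("top")
np.save("pics/s3.npy",d);np.save("pics/t3.npy",e)
cv2.imwrite("pics/s3.png",np.vstack([cv2.resize(p[150:260,210:480],(700,285),interpolation=2),cv2.resize(q[140:250,170:440],(700,285),interpolation=2)]))
for n,f,(u0,v0,u1,v1) in (("top","t3",(230,140,305,215)),("scene","s3",(345,190,412,250))):
    W=cloud(n,np.load(f"pics/{f}.npy"))[v0:v1,u0:u1].reshape(-1,3);W=W[np.isfinite(W[:,0])]
    r=W[(W[:,2]>.095)&(W[:,2]<.116)&(np.hypot(W[:,0]-.612,W[:,1]-.112)<.07)]
    print(n,cv2.minAreaRect((r[:,:2]*1000).astype(np.float32)),r.mean(0))
E
```

```text
clock: 10.0
eef_pos: [0.4907, -0.3186, 0.1941]
tcp_rot: [-3.141, -0.0, -0.098]
ft_force: [0.4, 0.9, -0.0]
finger_gap: 0.0005
shift [0.0024 0.0012 0.0641] turn [-0.03 -0.02  0.11]
top ((609.8681030273438, 110.34232330322266), (20.634183883666992, 87.9032974243164), 84.0347900390625) [0.6091642  0.10977977 0.10771096]
scene ((613.7592163085938, 113.17417907714844), (20.546466827392578, 91.71519470214844), 84.44967651367188) [0.6201042  0.11165427 0.1070961 ]
```

View pics/s3.png

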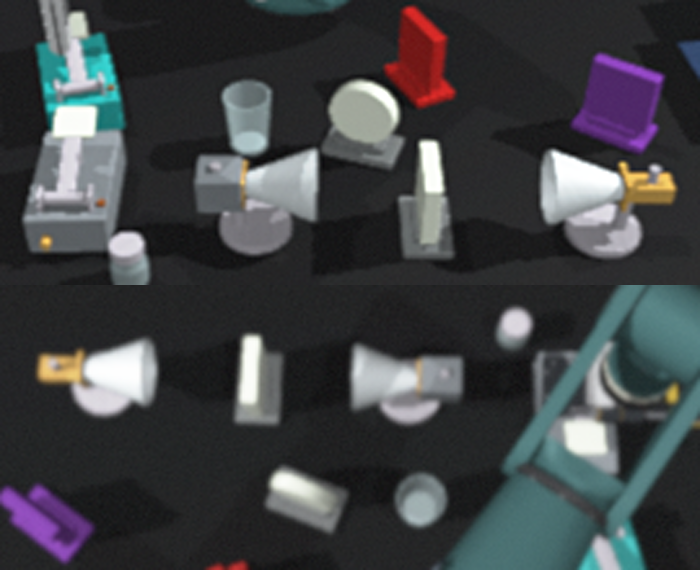

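```bash
python3 - <<'E'
from h import *
a=proj("scene",[.4907,-.3186,.194]);print("tcp in crop",(a-[210,150])*[700/270,285/110])
a=proj("scene",[.493,-.32,.108]);print("paddle in crop",(a-[210,150])*[700/270,285/110])
p,_=vision.get_image("scene");cv2.imwrite("pics/s4.png",cv2.resize(p[130:250,190:310],(600,600),interpolation=2))
E
```

```text
tcp in crop [62.66124256 65.05459133]
paddle in crop [ 71.43883259 121.58913144]
```

View pics/s4.png

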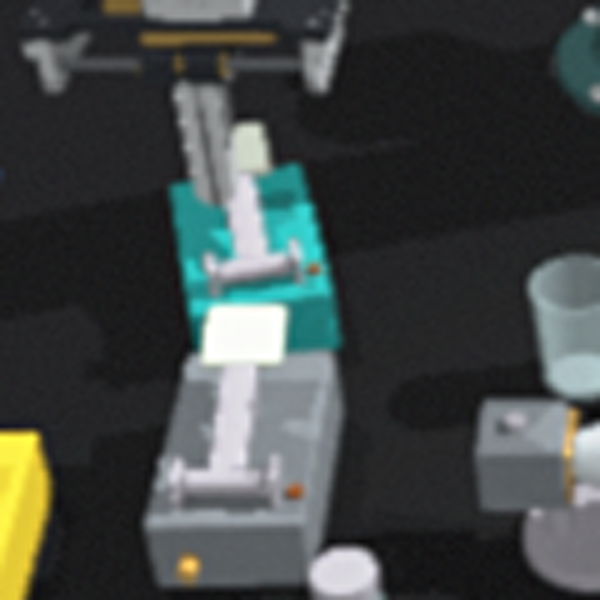

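The fingertip (215,200) lines up vertically with the grey box's paddle (245,335), in line with the projections. Now I descend to just above it.

```bash
python3 -m pendant '[[-1,[0.002,0,0.02],[0,0,0]],[-1,[0.002,0,0.045],[0,0,0]],[-1,[0.002,0,0.065],[0,0,0]],[-1,[0.002,0,0.077],[0,0,0]],[-1,[0.002,0,0.08],[0,0,0]],[-1,[0.002,0,0.08],[0,0,0]],[-1,[0.002,0,0.08],[0,0,0]],[-1,[0.002,0,0.08],[0,0,0]]]'
python3 -m pendant '[[-1,[0,0,0.002],[0,0,0]],[-1,[0,0,0.004],[0,0,0]],[-1,[0,0,0.004],[0,0,0]],[-1,[0,0,0.004],[0,0,0]]]'
python3 -m pendant '[[-1,[0,0,0.002],[0,0,0]],[-1,[0,0,0.003],[0,0,0]],[-1,[0,0,0.003],[0,0,0]],[-1,[0,0,0.003],[0,0,0]]]'
```

```text
clock: 10.95
eef_pos: [0.493, -0.3204, 0.1155]
tcp_rot: [3.14, -0.002, -0.099]
ft_force: [-0.1, -0.2, 0.2]
finger_gap: 0.0007
clock: 11.35
eef_pos: [0.4921, -0.3198, 0.1098]
tcp_rot: [-3.141, 0.0, -0.099]
ft_force: [0.3, -0.1, 0.3]
finger_gap: 0.0006
clock: 11.75
eef_pos: [0.4922, -0.3198, 0.1069]
tcp_rot: [-3.141, 0.0, -0.099]
ft_force: [0.0, -0.5, 0.1]
finger_gap: 0.0005
```

```bash
python3 -m pendant '[[-1,[0,0,0.001],[0,0,0]],[-1,[0,0,0.002],[0,0,0]],[-1,[0,0,0.002],[0,0,0]],[-1,[0,0,0.002],[0,0,0]]]'
python3 -m pendant '[[-1,[0,0,0.001],[0,0,0]],[-1,[0,0,0.002],[0,0,0]],[-1,[0,0,0.002],[0,0,0]],[-1,[0,0,0.002],[0,0,0]]]'
python3 -m pendant '[[-1,[0,0,0.001],[0,0,0]],[-1,[0,0,0.002],[0,0,0]],[-1,[0,0,0.002],[0,0,0]],[-1,[0,0,0.002],[0,0,0]]]'
```

```text
clock: 12.15
eef_pos: [0.4922, -0.3198, 0.1049]
tcp_rot: [-3.141, 0.0, -0.099]
ft_force: [0.4, 0.9, -0.0]
finger_gap: 0.0005
clock: 12.55
eef_pos: [0.4922, -0.3198, 0.1029]
tcp_rot: [-3.141, 0.0, -0.099]
ft_force: [0.3, 0.2, -0.3]
finger_gap: 0.0004
clock: 12.95
eef_pos: [0.4922, -0.3198, 0.1009]
tcp_rot: [-3.141, 0.0, -0.099]
ft_force: [0.0, -0.7, -1.0]
finger_gap: 0.0002
```

No contact yet, 7 mm below the expected height, so I look.

```bash
python3 - <<'E'
from h import *
p,d=vision.get_image("scene");q,e=vision.get_image("top")
cv2.imwrite("pics/s5.png",np.hstack([cv2.resize(p[165:245,205:275],(490,560),interpolation=2),cv2.resize(q[160:225,370:415],(310,448),interpolation=2)[:, :] if 0 else cv2.resize(q[160:230,375:413],(304,560),interpolation=2)]))
print(proj("scene",[.4922,-.3198,.101]),proj("top",[.4922,-.3198,.101]))
W=cloud("scene",d);print(np.round(W[190:204:3,230:250:4],3).tolist())
E
```

```text
[237.94246117 198.43454869] [394.34916719 197.54947241]
[[[0.389, -0.363, 0.059], [0.501, -0.326, 0.143], [0.502, -0.313, 0.143], [0.391, -0.321, 0.058], [0.385, -0.308, 0.052]], [[0.396, -0.364, 0.051], [0.501, -0.327, 0.131], [0.5, -0.315, 0.13], [0.48, -0.306, 0.113], [0.472, -0.294, 0.106]], [[0.399, -0.365, 0.04], [0.488, -0.332, 0.109], [0.487, -0.319, 0.107], [0.489, -0.306, 0.107], [0.387, -0.311, 0.026]], [[0.4, -0.367, 0.027], [0.5, -0.331, 0.105], [0.503, -0.318, 0.107], [0.498, -0.306, 0.102], [0.386, -0.313, 0.012]], [[0.508, -0.344, 0.1], [0.511, -0.331, 0.102], [0.506, -0.319, 0.098], [0.51, -0.305, 0.1], [0.462, -0.301, 0.059]]]
```

View pics/s5.png

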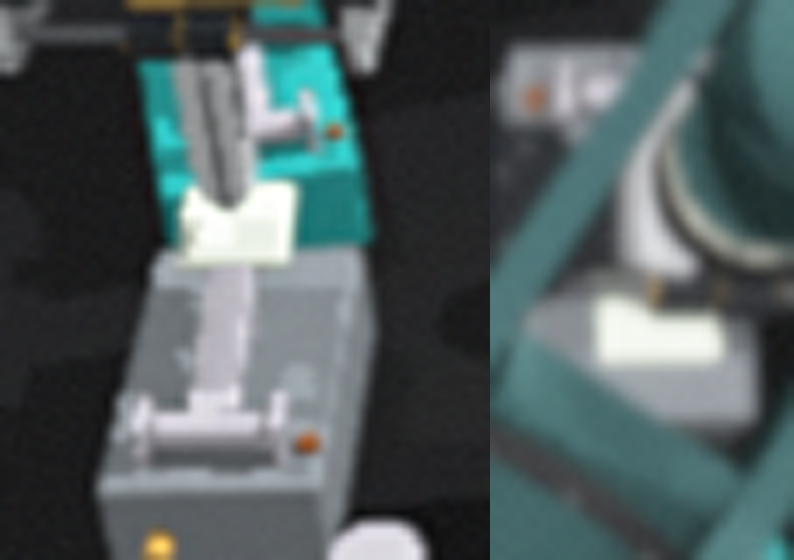

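The tip, at (230,205) in the left panel, still seems to hang a little above the unpressed paddle. Go on in small steps, watching the force.

```bash
python3 -m pendant '[[-1,[0,0,0.001],[0,0,0]],[-1,[0,0,0.002],[0,0,0]],[-1,[0,0,0.002],[0,0,0]]]'
python3 -m pendant '[[-1,[0,0,0.001],[0,0,0]],[-1,[0,0,0.002],[0,0,0]],[-1,[0,0,0.002],[0,0,0]]]'
python3 -m pendant '[[-1,[0,0,0.001],[0,0,0]],[-1,[0,0,0.002],[0,0,0]],[-1,[0,0,0.002],[0,0,0]]]'
```

```text
clock: 13.35
eef_pos: [0.4921, -0.3198, 0.0987]
tcp_rot: [-3.141, 0.0, -0.099]
ft_force: [0.1, -0.2, 0.1]
finger_gap: 0.0005
clock: 13.65
eef_pos: [0.4921, -0.3198, 0.0967]
tcp_rot: [-3.141, 0.0, -0.099]
ft_force: [0.3, -0.7, -0.3]
finger_gap: 0.0008
clock: 13.95
eef_pos: [0.4921, -0.3198, 0.0947]
tcp_rot: [-3.141, 0.0, -0.099]
ft_force: [-0.6, -1.0, -0.3]
finger_gap: 0.0004
```

```bash
python3 -m pendant '[[-1,[0,0,0.001],[0,0,0]],[-1,[0,0,0.002],[0,0,0]],[-1,[0,0,0.002],[0,0,0]]]'
python3 -m pendant '[[-1,[0,0,0.001],[0,0,0]],[-1,[0,0,0.002],[0,0,0]],[-1,[0,0,0.002],[0,0,0]]]'
python3 - <<'E'
from h import *
p,d=vision.get_image("scene")
cv2.imwrite("pics/s6.png",cv2.resize(p[165:245,205:275],(525,600),interpolation=2))
W=cloud("scene",d)
for c in(233,236,238,240,243,246):print(c,[tuple((W[r,c]*1000).round().astype(int).tolist()) if W[r,c,0]==W[r,c,0] else 0 for r in range(189,206,2)])
E
```

```text
clock: 14.25
eef_pos: [0.4921, -0.3198, 0.0927]
tcp_rot: [-3.141, 0.0, -0.099]
ft_force: [-0.2, 0.7, 0.3]
finger_gap: 0.0003
clock: 14.55
eef_pos: [0.4921, -0.3198, 0.0907]
tcp_rot: [-3.141, 0.0, -0.099]
ft_force: [0.2, 0.2, -0.3]
finger_gap: 0.0003
233 [(503, -328, 149), (497, -330, 137), (502, -330, 132), (487, -335, 112), (493, -335, 109), (499, -335, 105), (505, -334, 102), (513, -334, 100), (474, -344, 59)]
236 [(502, -319, 147), (502, -320, 139), (500, -321, 130), (500, -322, 122), (505, -323, 117), (502, -324, 107), (505, -325, 101), (513, -324, 99), (520, -324, 96)]
238 [(506, -312, 150), (502, -313, 139), (501, -315, 131), (503, -315, 124), (503, -317, 116), (503, -318, 107), (508, -318, 103), (513, -318, 99), (521, -318, 97)]
240 [(497, -307, 143), (501, -307, 138), (502, -308, 131), (501, -309, 122), (492, -312, 107), (499, -312, 104), (510, -311, 104), (517, -311, 102), (520, -312, 95)]
243 [(382, -318, 55), (469, -304, 113), (478, -303, 111), (485, -303, 109), (496, -302, 109), (500, -302, 104), (508, -302, 102), (510, -303, 95), (478, -310, 60)]
246 [(386, -307, 57), (386, -308, 48), (474, -294, 108), (478, -294, 102), (390, -311, 24), (385, -313, 11), (454, -302, 58), (466, -301, 58), (481, -299, 62)]
```

View pics/s6.png

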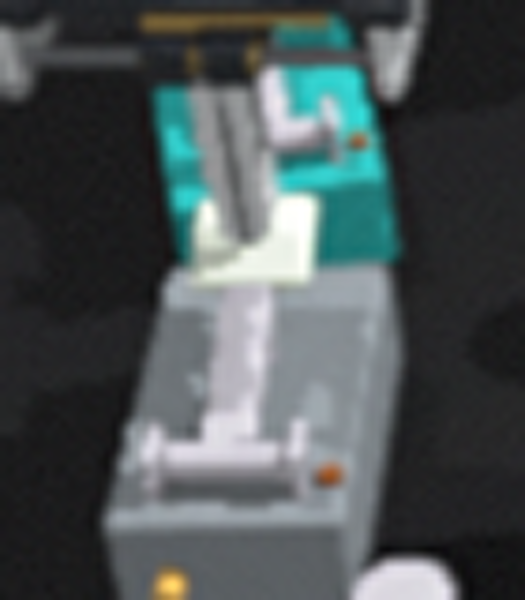

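The tip is now at about z≈0.11 at (240,235), nearly touching; evidently the shut tips sit some 15 mm short of the reported TCP. Continue.

```bash
python3 -m pendant '[[-1,[0,0,0.001],[0,0,0]],[-1,[0,0,0.002],[0,0,0]],[-1,[0,0,0.002],[0,0,0]]]'
python3 -m pendant '[[-1,[0,0,0.001],[0,0,0]],[-1,[0,0,0.002],[0,0,0]],[-1,[0,0,0.002],[0,0,0]]]'
python3 -m pendant '[[-1,[0,0,0.001],[0,0,0]],[-1,[0,0,0.002],[0,0,0]],[-1,[0,0,0.002],[0,0,0]]]'
```

```text
clock: 14.9
eef_pos: [0.4922, -0.3198, 0.0888]
tcp_rot: [-3.141, 0.0, -0.099]
ft_force: [0.7, -1.1, 0.5]
finger_gap: 0.0006
clock: 15.2
eef_pos: [0.4922, -0.32, 0.0877]
tcp_rot: [3.141, -0.0, -0.099]
ft_force: [-2.4, 1.2, 4.0]
finger_gap: 0.0004
clock: 15.5
eef_pos: [0.4921, -0.3201, 0.0851]
tcp_rot: [3.141, 0.0, -0.099]
ft_force: [-1.6, 0.3, 5.6]
finger_gap: 0.0006
```

Contact came at TCP z≈0.088. Half travel is therefore near 0.073.

```bash
python3 -m pendant '[[-1,[0,0,0.002],[0,0,0]],[-1,[0,0,0.004],[0,0,0]],[-1,[0,0,0.006],[0,0,0]],[-1,[0,0,0.008],[0,0,0]],[-1,[0,0,0.01],[0,0,0]],[-1,[0,0,0.0115],[0,0,0]],[-1,[0,0,0.0115],[0,0,0]],[-1,[0,0,0.0115],[0,0,0]],[-1,[0,0,0.0115],[0,0,0]]]'
python3 - <<'E'
from h import *
p,d=vision.get_image("scene");F=[]
cv2.imwrite("pics/s7.png",np.hstack([cv2.resize(p[165:245,205:275],(350,400),interpolation=2),cv2.resize(p[170:260,330:420],(400,400),interpolation=2)]))
s=robot.read_state();print(s["eef_pos"],s["ft_force"])
W=cloud("scene",d)
q=W[185:215,225:252].reshape(-1,3)
W0=cloud("scene",np.load("pics/s3.npy"))[185:215,225:252].reshape(-1,3)
for n,w in(("before",W0),("now",q)):
    m=(abs(w[:,0]-.505)<.012)&(w[:,1]<-.295)&(w[:,2]>.07)&(w[:,2]<.125)
    for lo,hi in((-.345,-.331),(-.31,-.297)):
        k=m&(w[:,1]>lo)&(w[:,1]<hi);print(n,lo,k.sum(),np.median(w[k],0).round(4))
E
```

```text
clock: 16.4
eef_pos: [0.4916, -0.3202, 0.0739]
tcp_rot: [3.141, 0.001, -0.099]
ft_force: [-3.4, -0.4, 7.4]
finger_gap: 0.0004
[ 0.49163758 -0.32026602  0.0739828 ] [-4.59100492  1.09817031  7.20014196]
before -0.345 25 [ 0.5046 -0.3372  0.105 ]
before -0.31 27 [ 0.5056 -0.3048  0.1038]
now -0.345 21 [ 0.5032 -0.3366  0.0922]
now -0.31 31 [ 0.5031 -0.3066  0.093 ]
```

View pics/s7.png

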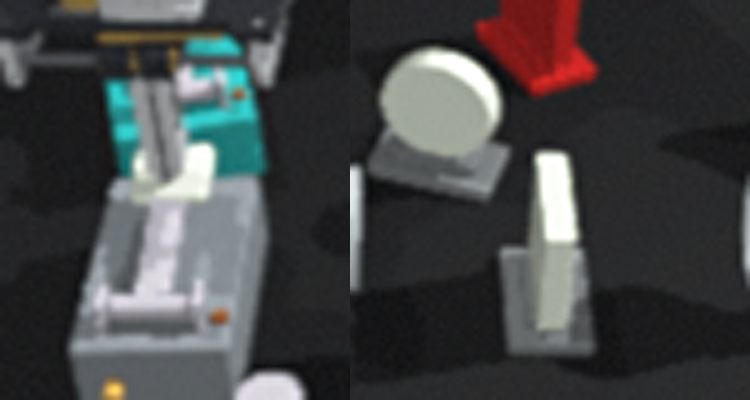

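The lever is down (paddle at (175,172)) by about 13–14 mm, i.e. about 0.13 rad, and the plate stands upright and untouched (552,240). Next: hold briefly, check drift, then hand in.

```bash
python3 -m pendant '[[-1,[0,0,0],[0,0,0]],[-1,[0,0,0],[0,0,0]],[-1,[0,0,0],[0,0,0]],[-1,[0,0,0],[0,0,0]],[-1,[0,0,0],[0,0,0]],[-1,[0,0,0],[0,0,0]],[-1,[0,0,0],[0,0,0]],[-1,[0,0,0],[0,0,0]]]' && python3 -c "
from plant import order;print(order.hand_in())"
```

```text
clock: 17.25
eef_pos: [0.4916, -0.3203, 0.074]
tcp_rot: [3.141, 0.001, -0.099]
ft_force: [-4.2, 0.9, 6.6]
finger_gap: 0.0004
the job is handed in; nothing more can be done
None
```

The square plate now stands released between the two horns. The shut fingers hold the grey key box's lever about half down, and I handed the job in at 17.3 s. The hand-in reports no verdict, so I don't know how it was judged.

- **Plate:** depth checks after release put it within about 3 mm of the fitted midpoint. Its faces were within about 0.5° of square to the horns. The last picture shows it upright.
- **Lever:** it was pressed only after the plate was released. At the end the fingers pushed with about 6.6 N and were steady. Arm travel after contact (14 mm) and the depth image (12 mm nearer the hinge) put the lever at 0.13–0.135 rad, against 0.14 wanted.
- **Bystanders:** the arm passed above everything while travelling. The round sample looked unmoved in the last picture. The beaker and the jar looked unmoved in the last views that showed them, but I did not measure any of the three again.

**Disagreements:**
- The fingers touched the paddle about 20 mm lower than the reported TCP suggested, and in the pictures the shut fingertips sat 15–20 mm short of it. I used the contact force to set the press depth instead.
- My first rough estimate of the midpoint from pixels differed from the fit by about 6–8 mm along the axis. I relied on the fit.

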